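# Open the filter bay of the bench dust extractor

### The arm

A 6-joint arm with a two-finger parallel gripper is mounted at the origin on the work surface. World frame = base frame: x ahead of the robot, y to its left, z up, the work surface at z = 0. Lengths are in m, angles in rad, forces in N, time in s.
With the tool pointing down it reaches from about 0.4 to 0.825 m from the base axis. Payload 7 kg.
Tool frame: the origin (TCP) lies between the finger pads; the fingertips stand 11 mm ahead of it and the grasp point (between the pads) lies 8 mm behind it; x points along the fingers, z is the direction in which the jaws open and shut, and the axes are right-handed (so a half turn about x gives the same grasp; the last joint's range is limited). The gripper opens to 88 mm and grips with 3 to 60 N. Pads are 19 mm wide; open, the fingers measure 130 mm over their backs; the gripper's body (78 mm by 193 mm) begins 47 mm behind the grasp point.
Start: joints at [1.589, 0.359, 0.012, 0, -1.224, -0.288], TCP at [0.18, 0.651, 0.238] pointing down, gripper open.
Joint ranges: [-3.07, 3.07], [-1.43, 2.12], [-1.02, 1.25], [-3.03, 1.67], [-3.05, -0], [-3.03, 3.03]. Speed limits (rad/s): [2.39, 2.39, 3.01, 3.14, 3.14, 3.14].

### API

Orientations are given as [roll, pitch, yaw] about the fixed x, y, z axes, in that order (R = Rz(yaw) Ry(pitch) Rx(roll)).
In Python, from station import arm gives the robot as it stands.
- The arm moves only by the tool jog_arm, never from a script. Its argument "motion" is a list of rows, each an object of numbers: "dx", "dy", "dz": the shift along the tool's x, y, z in m; "twist": the turn about the tool's x in degrees. In form: [{"dx": .., "dy": .., "dz": .., "twist": ..}, ...]. A call has 1 to 20 rows; each row is the pose to reach, as a shift and turn from the pose commanded when the call began, along the tool's axes at that moment; what a row does not reach only later rows make up. A row lasts 1/12 s, in which the tool goes at most 41.7 mm and 7.16 degrees, less where a joint would pass 70% of its speed; a pose out of reach is approached as far as the arm can. A call with a gripper value outside its range is refused whole. "gripper" is the finger opening in m, from 0 to 0.0876, set as the call begins (left out, the last holds). The fingers move at their own pace and stop on an object; "newtons" is the grip in N (left out, the last holds). Time passes only in rows, so rows that repeat a pose let the fingers close. It gives the time, the measured TCP pose, the force and the opening at its end, in the units of the state.
- arm.get_state(): the state, without advancing time (a new reading comes with each control period).
- arm.grab_frame(name): name is "side" or "top" or "wrist"; returns the picture (400x640x3 uint8, red, green, blue); there is no depth.
- arm.camera_model(name): a dict with "camera_matrix" (3x3 intrinsics, pixels), "eye" and "attitude" of the camera in the world. Camera axes: x right, y down, z forward; pixel columns grow to the right and rows downward; lengths in m; the calibration is good to about 2 mm. A picture is of the moment at which its call begins: read the wrist's pose just before it. camera_model takes no time and is no camera call; for the wrist camera it gives the pose at the moment of the call.
- arm.job_done(): hands the job in, once; it reports no verdict.
The state is a dict: "t": time; "q": joint angles; "qd": joint speeds; "joint_efforts": joint torques, N m; "eef_pos": TCP position; "ee_rot": TCP orientation; "force": force on the tool from outside, world axes, zero at the start; "moment": the same for the moment, N m; "width": finger opening in m.
Only numpy, scipy, OpenCV 4.12 (cv2) and the standard library are available. Lean on these libraries where they do the work, as an engineer would, in place of code of your own. Each camera call takes 0.05 s, during which the arm holds its last target.

### The job

The filter of the white bench dust extractor is due for a change. Press the yellow snap tab all the way in, then push the released blue filter cover along its guides, off its seat and onto the empty ledge, until the whole filter opening is uncovered. Only press and push with the fingertips: never lift or tip the cover, leave the cover lying flat on the ledge, and leave the filter and everything else standing where they are.

Things in the scene. Friction and masses are not known exactly. Their poses are not given: they have to be found in the camera images.
- extractor: white box-shaped dust extractor, fixed on the bench, 175 (x) by 315 (y) by 90 mm high; origin on the bench, z up. Its flat top, the deck, is at z = 90 mm, x -110..65, y -150..165 mm in its frame. The deck behind the cover, y 105..165 mm, is free (the small jar stands at its x = -85 edge). A black exhaust pipe leaves the -y end face, to y = -180 mm, below deck level
- opening (a point): centre of the filter opening at deck height (extractor x 0, y 55, z 90 mm), axes as the extractor's. The opening is 80 x 80 mm, its floor 60 mm below the deck; the cover lies over it at the start
- ledge (a point): centre of the empty ledge at deck height (extractor x 0, y -70, z 90 mm), axes as the extractor's: deck y 0..-140 mm, ending at a stop bar 12 mm high. Two aluminium guide strips 8 mm high and 103 mm apart (centred on x = 0) run along y from the cover's seat to the stop bar and lead the cover here
- cover: loose blue cover with black slots, 100 (x) by 96 (y) by 24 mm high, about 200 g, too wide to grip; origin at its underside's centre, axes as the extractor's. Starts at extractor x 0, y 55, z 90 mm. Push its rear (+y) face towards extractor -y; once released it slides with 1 to 3 N. The opening is clear when its centre passes y = -33 mm; against the stop bar it is at y = -92 mm
- tab (a joint): travel of the yellow snap tab, straight down: 0 = out, cover locked by the tab's 8 mm high catch bar in front of it; 0.010 m = fully in, against a solid stop, catch bar 2 mm below the deck and the cover free to slide over it. Starts at up to 1 mm, needs about 4 N (more when fast), stays where it is left
- tab_pad (a point): centre of the top face of the yellow tab, a pad 36 (x) by 44 mm (y) with three black ribs, at extractor x -85, y 0 mm, beside the guides; its top is 38 mm above the deck (z = 128 mm) when out, 28 mm above it when in. Axes as the extractor's
- filter: loose orange filter cartridge 70 x 70 x 34 mm with a black grip ridge to 44 mm, lying in the filter opening under the cover, its top at 74 mm above the bench, 16 mm below the deck; origin at the centre of its underside. Stays there
- sample_jar: small glass jar with red cap, 32 mm across, 42 mm high, standing on the extractor's deck near extractor x = -85, y = 125 mm; origin at its underside. A bystander
- red_jar: glass jar with red cap and paper label, 52 mm across, 85 mm high, on the bench beyond the +y end of the extractor; origin at its underside. A bystander
- brush: brush 170 mm long lying on the bench; origin about mid-length underneath. A bystander
- coin_stack: stack of copper coins, 26 mm across and 22 mm high, on the bench beyond the -y end of the extractor; origin at its underside. A bystander
- yellow_tub: lidded yellow plastic tub 96 x 116 x 66 mm on the bench; origin at its underside. A bystander
- loupe: black loupe, 42 mm across and 33 mm high, on the bench; origin at its underside. A bystander
Not all that is in view belongs to the job. Of the things like the cover, leave any that is brown, grey or orange; of the rest the smaller one is meant.

How it is judged:
By the outcome, as a careful person would: the job done as asked, in the order asked, and still so for the second after the job is handed in, with the robot touching nothing.
It also fails if it takes over 40 s, if anything falls off the work surface, if the arm or the gripper's body presses on something with over 40 N, if the wrist force passes 120 N, or if a joint passes its speed limit or range.

## Working session

There is one attempt and no reset: what is moved stays moved. The work goes in short steps, Python scripts to look and compute and a tool call to move; the robot and the scene stay as the last step left them, time stands still between calls to the robot, and variables do not carry over. Pictures are saved under pics/ and viewed, and the job is handed in when it is done.

Besides the shell and the picture viewer there is one more tool, called after "Emit:" as name(argument=value, ...) on one line, values as JSON. jog_arm: Moves the arm, as the interface text tells. Its arguments: {"type":"object","properties":{"motion":{"type":"array"},"gripper":{"type":"number"},"newtons":{"type":"number"}},"required":["motion"]}

```bash
mkdir -p pics; ls; cat > h.py <<'E'
import numpy as np, cv2
from station import arm
E
python3 - <<'E'
from h import *
s=arm.get_state(); print({k:np.round(v,3).tolist() for k,v in s.items()})
for n in ["side","top","wrist"]:
    m=arm.camera_model(n); print(n,m)
    f=arm.grab_frame(n); cv2.imwrite(f"pics/{n}0.png",f[:,:,::-1])
E
```

```text
pics
{'t': 0.0, 'q': [1.589, 0.359, 0.011, -0.0, -1.224, -0.288], 'qd': [-0.0, -0.001, -0.0, -0.002, 0.0, 0.0], 'joint_efforts': [-0.001, -58.272, 29.307, 6.998, 0.007, -0.0], 'eef_pos': [0.18, 0.65, 0.237], 'ee_rot': [0.104, 1.569, -1.736], 'force': [0.574, 0.941, 0.294], 'moment': [0.045, 0.008, -0.035], 'width': 0.088}
side {'camera_matrix': array([[413.07408153,   0.        , 323.13426457],
       [  0.        , 413.07408153, 202.45920882],
       [  0.        ,   0.        ,   1.        ]]), 'eye': array([-0.24097268, -0.89464294,  0.80837376]), 'attitude': array([-2.11118388, -0.01090355, -0.68838759])}
top {'camera_matrix': array([[495.06596294,   0.        , 327.36818337],
       [  0.        , 495.06596294, 204.26774834],
       [  0.        ,   0.        ,   1.        ]]), 'eye': array([0.3017523 , 0.00387958, 1.33459608]), 'attitude': array([-2.96183277,  0.0113012 , -1.55062897])}
wrist {'camera_matrix': array([[289.27344244,   0.        , 320.15999864],
       [  0.        , 289.27344244, 203.0704052 ],
       [  0.        ,   0.        ,   1.        ]]), 'eye': array([0.25637245, 0.63010524, 0.38502919]), 'attitude': array([ 2.84828976e+00, -1.57924962e-03, -1.84134837e+00])}
```

View pics/top0.png

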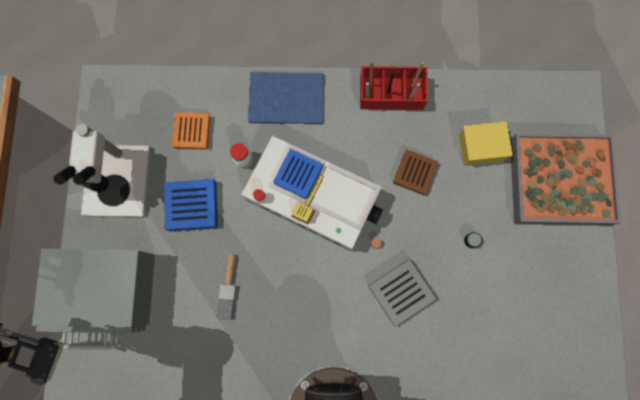

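View pics/side0.png

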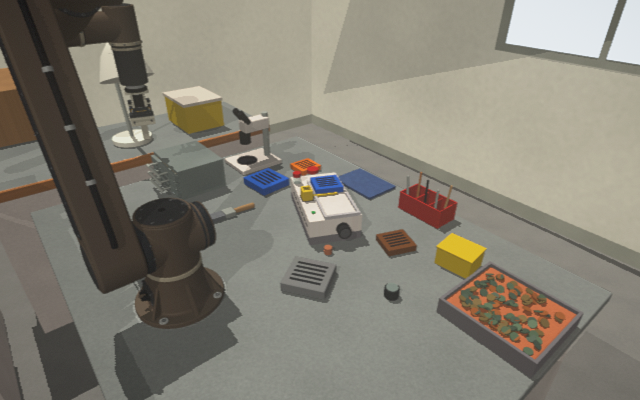

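View pics/wrist0.png

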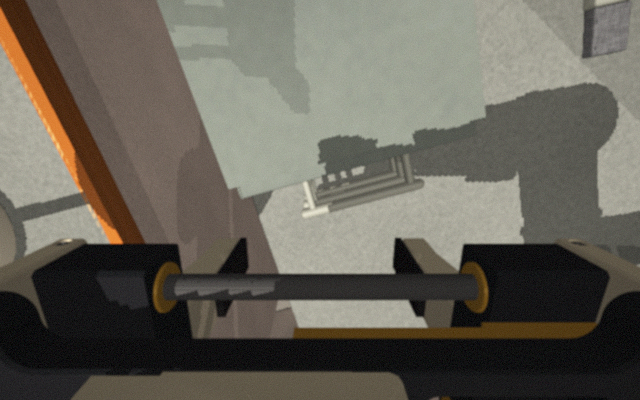

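The cover candidates in the top view are blue on the white extractor (299,173), larger blue (190,204), orange (191,130), brown (416,172) and grey (403,292). The smaller blue one, on the extractor, fits the description. I'll confirm that in an enlarged crop and measure it.

```bash
cat > h.py <<'E'
import numpy as np, cv2
from station import arm
from scipy.spatial.transform import Rotation as Rn
def cam(n):
    m=arm.camera_model(n); return m["camera_matrix"],np.array(m["eye"]),Rn.from_euler('xyz',m["attitude"]).as_matrix()
def ray(c,uv,z):
    K,e,R=c; uv=np.atleast_2d(uv).astype(float)
    d=(R@np.linalg.inv(K)@np.c_[uv,np.ones(len(uv))].T).T
    return e+d*((z-e[2])/d[:,2])[:,None]
def proj(c,P):
    K,e,R=c; p=(K@(R.T@(np.atleast_2d(P)-e).T)).T; return p[:,:2]/p[:,2:]
def blob(hsv,lo,hi,box):
    m=cv2.inRange(hsv,np.array(lo),np.array(hi)); k=np.zeros_like(m); x0,y0,x1,y1=box; k[y0:y1,x0:x1]=m[y0:y1,x0:x1]
    c,_=cv2.findContours(k,cv2.RETR_EXTERNAL,cv2.CHAIN_APPROX_NONE)
    return max(c,key=cv2.contourArea)
E
python3 - <<'E'
from h import *
im=cv2.imread("pics/top0.png"); cv2.imwrite("pics/top0c.png",cv2.resize(im[120:265,150:450],None,fx=2.6,fy=2.6,interpolation=cv2.INTER_CUBIC))
s=cv2.imread("pics/side0.png"); cv2.imwrite("pics/side0c.png",cv2.resize(s[140:265,230:390],None,fx=4.5,fy=4.5,interpolation=cv2.INTER_CUBIC))
c=cam("top"); hsv=cv2.cvtColor(im,cv2.COLOR_BGR2HSV)
for nm,lo,hi,box,z in [("cover",(100,120,60),(125,255,255),(265,140,335,205),.114),("bigblue",(100,120,60),(125,255,255),(150,160,230,245),.03),("tab",(18,120,100),(35,255,255),(285,195,320,225),.128),("deck",(0,0,185),(180,50,255),(230,125,400,255),.09)]:
    b=blob(hsv,lo,hi,box); r=cv2.minAreaRect(b); p=cv2.boxPoints(r)
    w=ray(c,p,z); 
    print(nm,np.round(r[0],1),cv2.contourArea(b)); print(np.round(p,1).tolist()); print(np.round(w[:,:2],4).tolist(),"c",np.round(w.mean(0),4), "sides",np.round([np.linalg.norm(w[0]-w[1]),np.linalg.norm(w[1]-w[2])],4),"ang",np.degrees(np.arctan2(*(w[1]-w[0])[[1,0]])))
E
```

```text
cover [297.9 173.2] 1321.0
[[273.0, 182.0], [290.0, 148.0], [322.79998779296875, 164.39999389648438], [305.79998779296875, 198.39999389648438]]
[[0.578, 0.1608], [0.668, 0.1208], [0.6261, 0.0358], [0.5373, 0.0766]] c [0.6023 0.0985 0.114 ] sides [0.0985 0.0947] ang -23.993715066156724
bigblue [190.  204.4] 2400.5
[[162.6999969482422, 181.39999389648438], [214.8000030517578, 178.8000030517578], [217.3000030517578, 227.5], [165.10000610351562, 230.10000610351562]]
[[0.5935, 0.4712], [0.6032, 0.3299], [0.4704, 0.3152], [0.4608, 0.4541]] c [0.532  0.3926 0.03  ] sides [0.1417 0.1337] ang -86.06171144503057
tab [305.2 206.6] 258.0
[[291.6000061035156, 214.8000030517578], [303.6000061035156, 190.8000030517578], [318.79998779296875, 198.39999389648438], [306.79998779296875, 222.39999389648438]]
[[0.4927, 0.1097], [0.5537, 0.0818], [0.5351, 0.0435], [0.4744, 0.0717]] c [0.514  0.0767 0.128 ] sides [0.0671 0.0426] ang -24.568102223705054
deck [342.6 194.5] 2087.0
[[306.0, 202.39999389648438], [325.3999938964844, 161.1999969482422], [379.20001220703125, 186.60000610351562], [359.79998779296875, 227.6999969482422]]
[[0.5315, 0.0773], [0.6411, 0.03], [0.5762, -0.1097], [0.4687, -0.0609]] c [ 0.5544 -0.0158  0.09  ] sides [0.1194 0.154 ] ang -23.341205508990946
```

View pics/top0c.png

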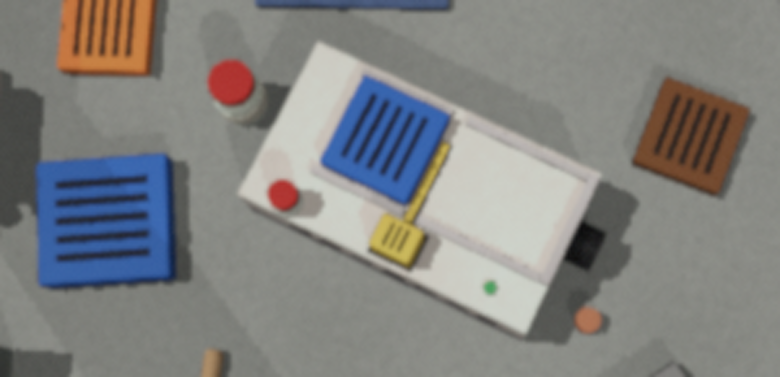

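View pics/side0c.png

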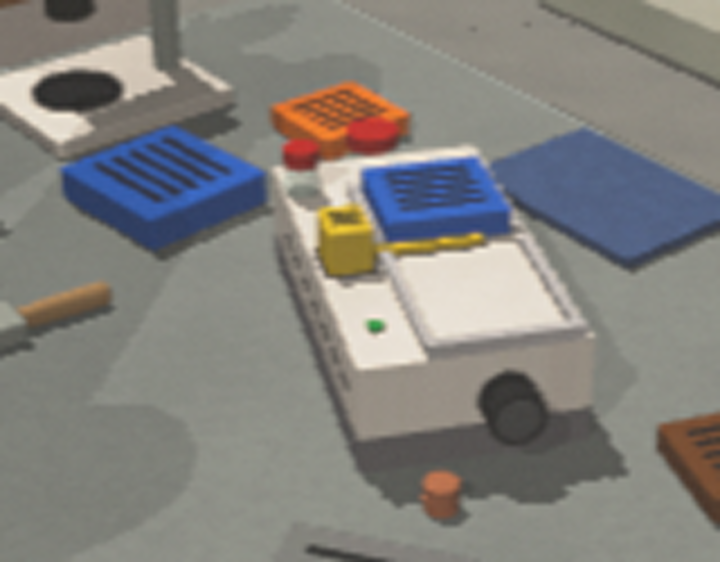

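```bash
cat >> h.py <<'E'
def fit2(E,W):
    E=np.array(E,float);W=np.array(W,float); e0,w0=E.mean(0),W.mean(0); A=E-e0;B=W-w0
    a=np.arctan2((A[:,0]*B[:,1]-A[:,1]*B[:,0]).sum(),(A*B).sum()); R=np.array([[np.cos(a),-np.sin(a)],[np.sin(a),np.cos(a)]])
    t=w0-R@e0; return a,t,W-(E@R.T+t)
E
python3 - <<'E'
from h import *
top=cam("top"); side=cam("side")
zt=lambda l:np.array(l)/2.6+[150,120]-.3
zs=lambda l:np.array(l)/4.5+[230,140]-.4
def W(c,pts,z): return ray(c,pts,z)[:,:2]
# top
deckE=[(.065,.165),(.065,-.15),(-.11,-.15),(-.11,.165)]
wd=W(top,zt([(318,42),(600,173),(529,333),(240,191)]),.09)
covE=[(.05,.103),(.05,.007),(-.05,.007),(-.05,.103)]
wc=W(top,zt([(366,75),(451,113),(406,203),(322,159)]),.114)
for E,w in [(deckE,wd),(covE,wc),(deckE+covE,np.r_[wd,wc])]:
    a,t,r=fit2(E,w); print("top",np.degrees(a),t.round(4),np.round(r*1000,1).tolist())
wd2=W(side,zs([(478,148),(596,332),(355,370),(272,172)]),.09)
wc2=W(side,zs([(475,158),(511,208),(385,225),(362,170)]),.114)
for E,w in [(deckE,wd2),(covE,wc2),(deckE+covE,np.r_[wd2,wc2])]:
    a,t,r=fit2(E,w); print("side",np.degrees(a),t.round(4),np.round(r*1000,1).tolist())
a,t,r=fit2((deckE+covE)*2,np.r_[wd,wc,wd2,wc2]); print("all",np.degrees(a),t.round(4))
# tab pad
print(W(top,zt([(400,237)]),.128), W(side,zs([(346,212)]),.128))
R=np.array([[np.cos(a),-np.sin(a)],[np.sin(a),np.cos(a)]])
for n,p in dict(tab=(-.085,0),rear=(0,.103),start=(0,.14),end=(0,-.03),jar=(-.085,.125)).items(): print(n,(R@p+t).round(4))
w=arm.get_state(); print(w['eef_pos'],Rn.from_euler('xyz',w['ee_rot']).as_matrix().round(3).tolist())
im=cv2.imread("pics/top0.png");hsv=cv2.cvtColor(im,cv2.COLOR_BGR2HSV)
for q,z in [((150+283/2.6,120+194/2.6),.132),((150+232/2.6,120+82/2.6),.085)]: 
    p=W(top,[q],z)[0]; print("jar",p.round(4),(R.T@(p-t)).round(4))
E
```

```text
top -24.673473943935143 [0.581  0.0479] [[-1.5, 0.8], [-0.3, 2.6], [-0.8, -2.1], [2.7, -1.2]]
top -25.08856173072811 [0.5806 0.0479] [[-3.0, -0.4], [0.5, 2.0], [0.6, 1.2], [2.0, -2.8]]
top -24.729019831960105 [0.581  0.0478] [[-1.6, 1.0], [-0.1, 2.7], [-0.7, -2.1], [2.6, -1.2], [-2.9, -0.9], [0.0, 1.8], [0.4, 1.5], [2.4, -2.7]]
side -24.281869285540175 [0.5787 0.0501] [[0.7, -5.8], [4.8, 6.9], [-1.8, 4.0], [-3.7, -5.0]]
side -24.36623710272923 [0.5766 0.0492] [[-3.6, -2.2], [2.2, 3.4], [-0.6, 1.7], [1.9, -3.0]]
side -24.26711135104394 [0.5777 0.0497] [[1.8, -5.4], [5.7, 7.3], [-0.8, 4.5], [-2.6, -4.6], [-4.5, -2.7], [1.1, 2.9], [-1.6, 1.4], [1.0, -3.4]]
all -24.49991985072416 [0.5793 0.0487]
[[0.5030953  0.08050063]] [[0.50710377 0.0925576 ]]
tab [0.502 0.084]
rear [0.622  0.1425]
start [0.6374 0.1761]
end [0.5669 0.0214]
jar [0.5538 0.1977]
[0.17985189 0.65022561 0.2368309 ] [[-0.0, 0.964, -0.267], [-0.001, -0.267, -0.964], [-1.0, 0.0, 0.001]]
jar [0.5412 0.1924] [-0.0942  0.115 ]
jar [0.6648 0.2565] [-0.0084  0.2245]
```

```bash
python3 - <<'E'
from h import *
top=cam("top"); side=cam("side")
im=cv2.imread("pics/side0.png"); cv2.imwrite("pics/side0d.png",cv2.resize(im[20:230,90:330],None,fx=2.8,fy=2.8))
def tri(a,b):
    P=[np.c_[K@R.T,-K@R.T@e] for K,e,R in (top,side)]
    X=cv2.triangulatePoints(P[0],P[1],np.array(a,float).reshape(2,1),np.array(b,float).reshape(2,1)); return (X[:3]/X[3]).ravel()
print(tri((138,250),(222,157)).round(3),tri((132,330),(177,180)).round(3))
a=np.array([.18,.65]);b=np.array([.502,.083])
for k in np.linspace(0,1,6):
    p=a+k*(b-a); print(p.round(3),proj(top,[*p,.23]).round(0),proj(top,[*p,.3]).round(0))
E
```

```text
[0.397 0.484 0.129] [0.207 0.497 0.085]
[0.18 0.65] [[ 34. 345.]] [[ 14. 349.]]
[0.244 0.537] [[ 89. 316.]] [[ 73. 317.]]
[0.309 0.423] [[143. 287.]] [[131. 287.]]
[0.373 0.31 ] [[196. 259.]] [[187. 257.]]
[0.438 0.196] [[249. 231.]] [[243. 227.]]
[0.502 0.083] [[300. 204.]] [[298. 198.]]
```

View pics/side0d.png

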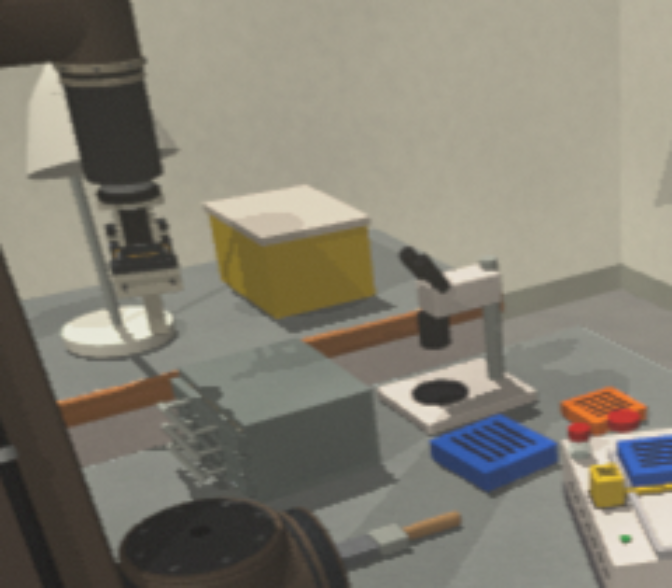

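The crop confirms the smaller blue cover on the white extractor, with the yellow tab at crop (398,240) and its catch bar in front. The grey box is about 0.13 m high, so I'll travel above it to a point over the tab, with the fingers closing on the way.

Emit:
jog_arm(motion=[{"dx": -0.04, "dy": 0, "dz": 0, "twist": 7}, {"dx": -0.06, "dy": 0.02, "dz": 0.02, "twist": 14}, {"dx": -0.06, "dy": 0.045, "dz": 0.045, "twist": 21}, {"dx": -0.06, "dy": 0.07, "dz": 0.07, "twist": 28}, {"dx": -0.06, "dy": 0.1, "dz": 0.1, "twist": 35}, {"dx": -0.06, "dy": 0.125, "dz": 0.125, "twist": 42}, {"dx": -0.06, "dy": 0.155, "dz": 0.155, "twist": 49}, {"dx": -0.06, "dy": 0.18, "dz": 0.18, "twist": 56}, {"dx": -0.06, "dy": 0.21, "dz": 0.21, "twist": 63}, {"dx": -0.06, "dy": 0.235, "dz": 0.235, "twist": 70}, {"dx": -0.06, "dy": 0.265, "dz": 0.265, "twist": 77}, {"dx": -0.06, "dy": 0.29, "dz": 0.29, "twist": 84}, {"dx": -0.06, "dy": 0.32, "dz": 0.32, "twist": 91}, {"dx": -0.06, "dy": 0.345, "dz": 0.345, "twist": 98}, {"dx": -0.06, "dy": 0.375, "dz": 0.375, "twist": 99.1}, {"dx": -0.06, "dy": 0.4, "dz": 0.4, "twist": 99.1}, {"dx": -0.06, "dy": 0.43, "dz": 0.43, "twist": 99.1}, {"dx": -0.05, "dy": 0.455, "dz": 0.452, "twist": 99.1}, {"dx": -0.03, "dy": 0.462, "dz": 0.46, "twist": 99.1}, {"dx": -0.01, "dy": 0.4624, "dz": 0.4602, "twist": 99.1}], gripper=0, newtons=10)

```text
t: 1.82
eef_pos: [0.5041, 0.0814, 0.2471]
ee_rot: [-2.389, 1.57, 0.321]
force: [-0.1, 0.4, 0.8]
width: 0.0002
```

Emit:
jog_arm(motion=[{"dx": 0.03}, {"dx": 0.06}, {"dx": 0.07}, {"dx": 0.07}, {"dx": 0.07}])

```text
invalid input
```

```bash
python3 - <<'E'
from h import *
s=arm.get_state(); print({k:np.round(s[k],4).tolist() for k in ('t','q','eef_pos','force')}); R=Rn.from_euler('xyz',s['ee_rot']).as_matrix(); print(R.round(3).tolist(),"z ang",np.degrees(np.arctan2(R[1,2],R[0,2])))
tw=cam("wrist")
for n in ("top","wrist","side"):
    f=arm.grab_frame(n)[:,:,::-1]; cv2.imwrite(f"pics/{n}1.png",f)
f=cv2.imread("pics/top1.png");g=cv2.imread("pics/side1.png")
cv2.imwrite("pics/c1.png",np.vstack([cv2.resize(f[130:230,230:390],(640,300+100)),cv2.resize(g[140:240,260:420],(640,400))])[:, :] if 0 else cv2.resize(g[140:240,260:380],(720,600),interpolation=cv2.INTER_CUBIC))
E
```

```text
{'t': 1.8167, 'q': [0.5453, 0.079, -0.3301, 0.0002, -1.1608, -0.9776], 'eef_pos': [0.5041, 0.0814, 0.2471], 'force': [-0.0718, 0.3918, 0.7739]}
[[0.001, -0.419, -0.908], [0.0, -0.908, 0.419], [-1.0, -0.001, -0.001]] z ang 155.2390247956032
```

View pics/wrist1.png

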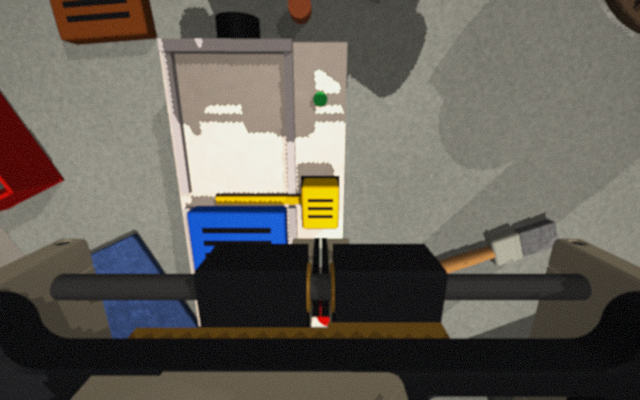

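View pics/c1.png

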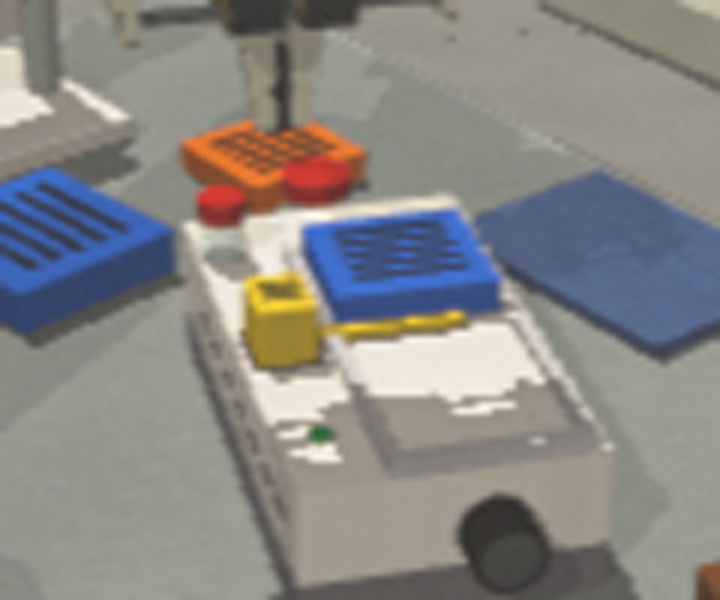

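The wrist view shows the tab pad at about (320,205), cover front edge at row 209 (columns 190–286), and green dot. The jog was refused, probably because every row needs all its keys. I'll measure the pad from this nearer view.

```bash
python3 - <<'E'
from h import *
c=cam("wrist"); im=cv2.imread("pics/wrist1.png"); hsv=cv2.cvtColor(im,cv2.COLOR_BGR2HSV)
cv2.imwrite("pics/w1c.png",cv2.resize(im[160:260,170:370],None,fx=4,fy=4,interpolation=cv2.INTER_CUBIC))
b=blob(hsv,(20,120,190),(35,255,255),(300,170,345,235)); print(cv2.boundingRect(b))
o=np.array([.580,.0482]);a=np.radians(-24.6);R=np.array([[np.cos(a),-np.sin(a)],[np.sin(a),np.cos(a)]])
def ex(p,z): w=ray(c,p,z)[:,:2]; return w.round(4).tolist(),((w-o)@R*1000).round(1).tolist()
x,y,w,h=cv2.boundingRect(b)
print(ex([(x,y),(x+w,y),(x+w,y+h),(x,y+h),(x+w/2,y+h/2)],.128))
print("deck corners -y",ex([(160,39),(348,42)],.09))
print("cover front top",ex([(190,208),(286,208)],.114))
E
```

```text
(302, 187, 37, 42)
([[0.5127, 0.0637], [0.4809, 0.0784], [0.498, 0.1176], [0.5313, 0.1023], [0.5055, 0.0901]], [[-67.6, -13.9], [-102.7, -13.8], [-103.5, 28.9], [-66.8, 28.9], [-85.1, 7.0]])
deck corners -y ([[0.5782, -0.1135], [0.4185, -0.0374]], [[65.6, -147.8], [-111.2, -145.1]])
cover front top ([[0.6283, 0.0386], [0.5393, 0.0795]], [[47.9, 11.4], [-50.0, 11.5]])
```

View pics/w1c.png

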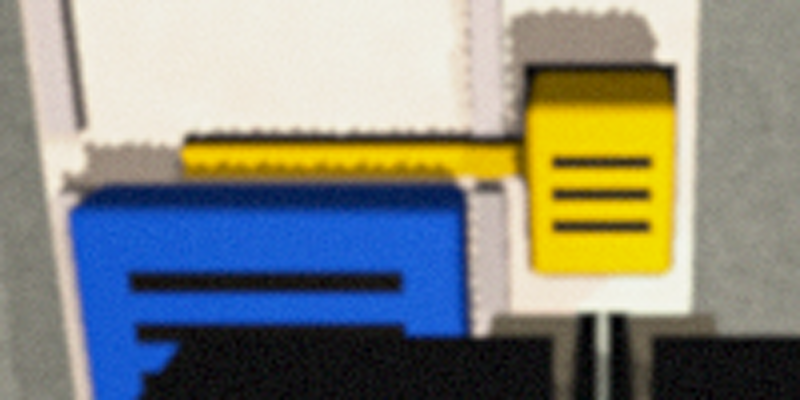

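```bash
python3 - <<'E'
from h import *
s=arm.get_state(); c=cam("wrist"); im=arm.grab_frame("wrist")[:,:,::-1]; cv2.imwrite("pics/wrist2.png",im)
s2=arm.get_state(); print(s['t'],s['eef_pos'].round(4) if hasattr(s['eef_pos'],'round') else s['eef_pos'],s2['eef_pos'],c[1])
hsv=cv2.cvtColor(np.ascontiguousarray(im),cv2.COLOR_BGR2HSV)
b=blob(hsv,(20,120,190),(35,255,255),(290,150,350,240)); x,y,w,h=cv2.boundingRect(b); print(x,y,w,h)
o=np.array([.580,.0482]);a=np.radians(-24.6);R=np.array([[np.cos(a),-np.sin(a)],[np.sin(a),np.cos(a)]])
w_=ray(c,[(x+w/2,y+h/2)],.128)[:,:2]; print(w_,(w_-o)@R)
E
```

```text
1.9667 [0.5022 0.0829 0.2465] [0.50291513 0.08364296 0.24786965] [0.47016984 0.01220351 0.3949709 ]
303 184 36 42
[[0.5038102  0.08748724]] [[-0.08562904  0.00400503]]
```

Emit:
jog_arm(motion=[{"dx": 0.03, "dy": -0.003, "dz": 0, "twist": 0}, {"dx": 0.06, "dy": -0.003, "dz": 0, "twist": 0}, {"dx": 0.085, "dy": -0.003, "dz": 0, "twist": 0}, {"dx": 0.1, "dy": -0.003, "dz": 0, "twist": 0}, {"dx": 0.104, "dy": -0.003, "dz": 0, "twist": 0}, {"dx": 0.106, "dy": -0.003, "dz": 0, "twist": 0}, {"dx": 0.107, "dy": -0.003, "dz": 0, "twist": 0}, {"dx": 0.108, "dy": -0.003, "dz": 0, "twist": 0}, {"dx": 0.109, "dy": -0.003, "dz": 0, "twist": 0}, {"dx": 0.11, "dy": -0.003, "dz": 0, "twist": 0}, {"dx": 0.112, "dy": -0.003, "dz": 0, "twist": 0}, {"dx": 0.114, "dy": -0.003, "dz": 0, "twist": 0}, {"dx": 0.115, "dy": -0.003, "dz": 0, "twist": 0}, {"dx": 0.116, "dy": -0.003, "dz": 0, "twist": 0}])

```text
t: 3.18
eef_pos: [0.5047, 0.0868, 0.1318]
ee_rot: [-2.297, 1.57, 0.416]
force: [-0.0, 2.1, 3.6]
width: 0.0006
```

```bash
python3 - <<'E'
from h import *
g=arm.grab_frame("side")[:,:,::-1]
cv2.imwrite("pics/c2.png",cv2.resize(g[110:240,250:390],(700,600),interpolation=cv2.INTER_CUBIC))
s=arm.get_state(); print(s['t'],s['eef_pos'],s['force'])
E
```

```text
3.2333 [0.50468585 0.0867799  0.13164177] [0.63423706 0.9275221  3.44891816]
```

View pics/c2.png

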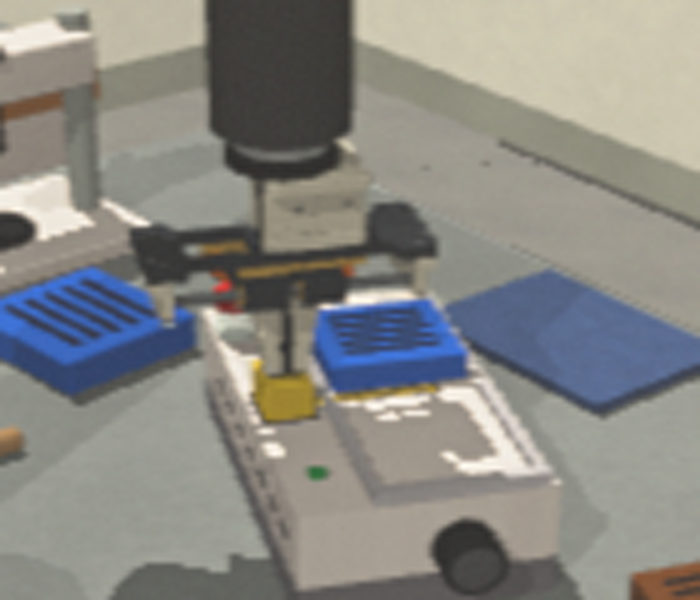

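The fingertips stand on the pad at crop (288,385), with the force at about 3.5 N and the bar sinking. I'll press on slowly to the solid stop.

Emit:
jog_arm(motion=[{"dx": 0.001, "dy": 0, "dz": 0, "twist": 0}, {"dx": 0.002, "dy": 0, "dz": 0, "twist": 0}, {"dx": 0.003, "dy": 0, "dz": 0, "twist": 0}, {"dx": 0.004, "dy": 0, "dz": 0, "twist": 0}, {"dx": 0.005, "dy": 0, "dz": 0, "twist": 0}, {"dx": 0.005, "dy": 0, "dz": 0, "twist": 0}])

```text
t: 3.73
eef_pos: [0.505, 0.0868, 0.129]
ee_rot: [-2.589, 1.569, 0.125]
force: [-7.6, 2.1, 25.5]
width: 0.0004
```

Force jumped to 25 N at TCP z = 0.129 m, so the tip is at 0.118 m, the fully-in height. Next I'll lift, part the fingers and go behind the cover.

Emit:
jog_arm(motion=[{"dx": -0.005, "dy": 0, "dz": 0, "twist": 0}, {"dx": -0.02, "dy": 0, "dz": 0, "twist": 0}, {"dx": -0.05, "dy": 0, "dz": 0, "twist": 0}, {"dx": -0.055, "dy": -0.025, "dz": -0.017, "twist": 0}, {"dx": -0.055, "dy": -0.05, "dz": -0.034, "twist": 0}, {"dx": -0.055, "dy": -0.075, "dz": -0.051, "twist": 0}, {"dx": -0.055, "dy": -0.1, "dz": -0.068, "twist": 0}, {"dx": -0.055, "dy": -0.12, "dz": -0.081, "twist": 0}, {"dx": -0.055, "dy": -0.126, "dz": -0.085, "twist": 0}, {"dx": -0.055, "dy": -0.126, "dz": -0.085, "twist": 0}, {"dx": -0.055, "dy": -0.126, "dz": -0.085, "twist": 0}, {"dx": -0.055, "dy": -0.126, "dz": -0.085, "twist": 0}], gripper=0.04)

```text
t: 4.73
eef_pos: [0.6327, 0.165, 0.181]
ee_rot: [0.814, 1.569, -2.757]
force: [-0.7, 0.5, -0.5]
width: 0.0401
```

```bash
python3 - <<'E'
from h import *
s=arm.get_state(); c=cam("wrist"); f=np.ascontiguousarray(arm.grab_frame("wrist")[:,:,::-1]); cv2.imwrite("pics/wrist3.png",f)
g=arm.grab_frame("side")[:,:,::-1]
cv2.imwrite("pics/c3.png",cv2.resize(g[110:240,250:390],(700,600),interpolation=cv2.INTER_CUBIC))
o=np.array([.580,.0482]);a=np.radians(-24.6);R=np.array([[np.cos(a),-np.sin(a)],[np.sin(a),np.cos(a)]])
print(s['t'],s['eef_pos'],s['width'],(s['eef_pos'][:2]-o)@R)
T=Rn.from_euler('xyz',s['ee_rot']).as_matrix(); print(T.round(3).tolist())
E
```

```text
4.7333 [0.63267747 0.16497971 0.18102128] 0.04013818893126051 [-0.00071689  0.12810895]
[[-0.002, -0.416, -0.909], [-0.001, -0.909, 0.416], [-1.0, 0.001, 0.001]]
```

View pics/wrist3.png

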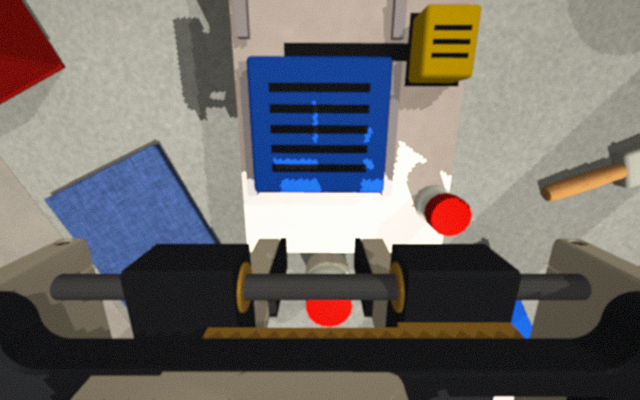

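View pics/c3.png

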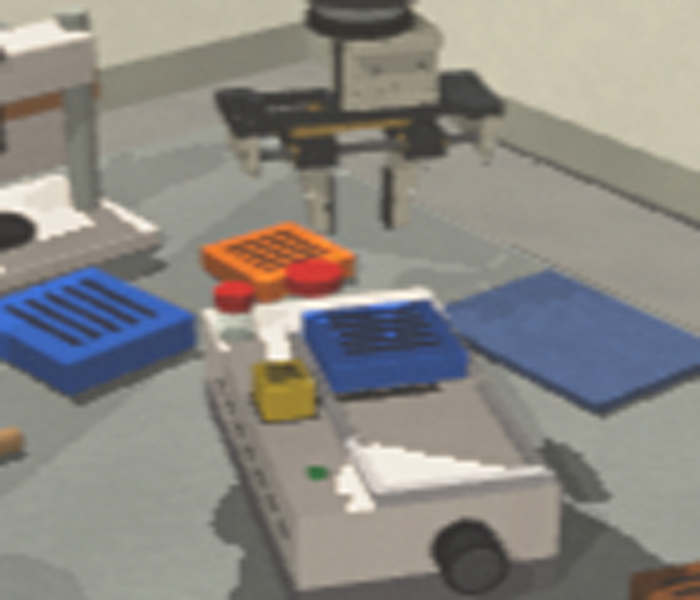

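The tab has stayed in: in the wrist view the catch-bar slot at (345,48) is dark, with no yellow bar. The cover's rear edge is at row 191, columns 256–384, the small jar's cap is at (448,214), and the red jar's cap is at (329,308). I'll measure these relative to the tool.

```bash
python3 - <<'E'
from h import *
s=arm.get_state(); c=cam("wrist"); T=Rn.from_euler('xyz',s['ee_rot']).as_matrix()
im=cv2.imread("pics/wrist3.png");hsv=cv2.cvtColor(im,cv2.COLOR_BGR2HSV)
b=blob(hsv,(100,120,60),(125,255,255),(235,40,400,230)); r=cv2.approxPolyDP(b,6,True)[:,0]; print(r.tolist())
def rel(p,z): return ((ray(c,p,z)-s['eef_pos'])@T*1000).round(1)
print("cover top",rel(r,.114).tolist()); print("jar",rel([(448,214)],.132)); print("redjar",rel([(329,308)],.085))
print("deck back corners?",s['eef_pos'])
E
```

```text
[[249, 57], [257, 191], [380, 192], [391, 57]]
cover top [[67.8, 115.6, -48.7], [67.8, 22.0, -49.3], [67.8, 21.2, 45.7], [67.8, 115.5, 47.5]]
jar [[49.8  9.4 92. ]]
redjar [[  96.8 -105.8    8.1]]
deck back corners? [0.63300797 0.16514338 0.18182903]
```

Emit:
jog_arm(motion=[{"dx": 0.03, "dy": 0, "dz": -0.001, "twist": 0}, {"dx": 0.05, "dy": 0, "dz": -0.001, "twist": 0}, {"dx": 0.065, "dy": 0, "dz": -0.001, "twist": 0}, {"dx": 0.073, "dy": 0, "dz": -0.001, "twist": 0}, {"dx": 0.073, "dy": 0, "dz": -0.001, "twist": 0}, {"dx": 0.073, "dy": 0.005, "dz": -0.001, "twist": 0}, {"dx": 0.073, "dy": 0.008, "dz": -0.001, "twist": 0}, {"dx": 0.073, "dy": 0.01, "dz": -0.001, "twist": 0}, {"dx": 0.073, "dy": 0.012, "dz": -0.001, "twist": 0}, {"dx": 0.073, "dy": 0.014, "dz": -0.001, "twist": 0}, {"dx": 0.073, "dy": 0.016, "dz": -0.001, "twist": 0}, {"dx": 0.073, "dy": 0.018, "dz": -0.001, "twist": 0}, {"dx": 0.073, "dy": 0.02, "dz": -0.001, "twist": 0}, {"dx": 0.073, "dy": 0.022, "dz": -0.001, "twist": 0}])

```text
t: 6.0
eef_pos: [0.6259, 0.1454, 0.1089]
ee_rot: [-2.299, 1.57, 0.415]
force: [1.5, 2.4, 2.3]
width: 0.0404
```

```bash
python3 - <<'E'
from h import *
s=arm.get_state(); f=np.ascontiguousarray(arm.grab_frame("wrist")[:,:,::-1]); cv2.imwrite("pics/wrist4.png",f)
print(s['t'],s['eef_pos'],s['force'],s['width'])
E
```

```text
6.0 [0.62587073 0.14542273 0.10885525] [1.4863735  2.37035579 2.25490273] 0.04036368175794303
```

View pics/wrist4.png

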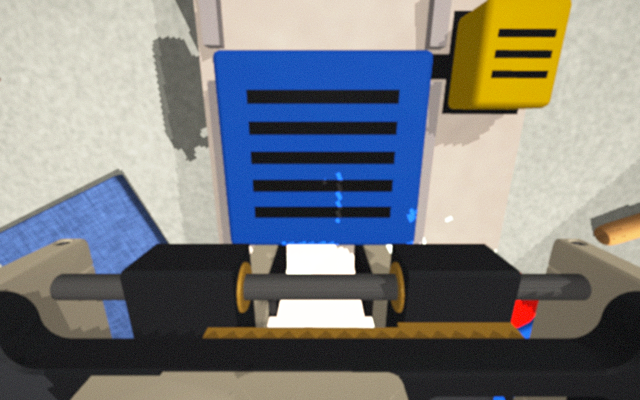

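The cover at (325,148) is square in its guides and has started moving over the lowered bar, at about 2.8 N. I'll continue the push.

Emit:
jog_arm(motion=[{"dx": 0, "dy": 0.004, "dz": 0, "twist": 0}, {"dx": 0, "dy": 0.009, "dz": 0, "twist": 0}, {"dx": 0, "dy": 0.014, "dz": 0, "twist": 0}, {"dx": 0, "dy": 0.019, "dz": 0, "twist": 0}, {"dx": 0, "dy": 0.024, "dz": 0, "twist": 0}, {"dx": 0, "dy": 0.029, "dz": 0, "twist": 0}, {"dx": 0, "dy": 0.034, "dz": 0, "twist": 0}, {"dx": 0, "dy": 0.039, "dz": 0, "twist": 0}, {"dx": 0, "dy": 0.044, "dz": 0, "twist": 0}, {"dx": 0, "dy": 0.049, "dz": 0, "twist": 0}, {"dx": 0, "dy": 0.054, "dz": 0, "twist": 0}, {"dx": 0, "dy": 0.059, "dz": 0, "twist": 0}, {"dx": 0, "dy": 0.064, "dz": 0, "twist": 0}, {"dx": 0, "dy": 0.068, "dz": 0, "twist": 0}, {"dx": 0, "dy": 0.07, "dz": 0, "twist": 0}])

```text
t: 7.3
eef_pos: [0.596, 0.081, 0.1084]
ee_rot: [0.697, 1.57, -2.874]
force: [0.8, 1.2, 0.6]
width: 0.0399
```

```bash
python3 - <<'E'
from h import *
s=arm.get_state(); f=np.ascontiguousarray(arm.grab_frame("wrist")[:,:,::-1]); cv2.imwrite("pics/wrist5.png",f)
print(s['t'],s['eef_pos'],s['force'],s['width'])
E
```

```text
7.3 [0.59604898 0.08099378 0.10844469] [0.82677017 1.1547278  0.60487477] 0.03988939715090383
```

View pics/wrist5.png

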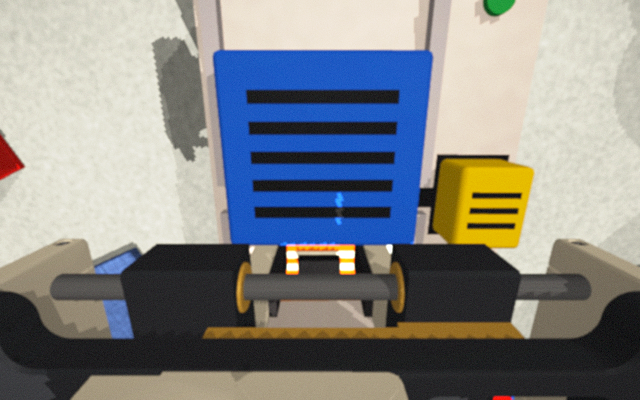

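The cover is still flat and square, with the orange filter appearing behind it at (320,255). TCP at y ≈ 36 mm puts the cover centre near y = −21 mm. I'll push about 45 mm more.

Emit:
jog_arm(motion=[{"dx": 0, "dy": 0.004, "dz": 0, "twist": 0}, {"dx": 0, "dy": 0.009, "dz": 0, "twist": 0}, {"dx": 0, "dy": 0.014, "dz": 0, "twist": 0}, {"dx": 0, "dy": 0.019, "dz": 0, "twist": 0}, {"dx": 0, "dy": 0.024, "dz": 0, "twist": 0}, {"dx": 0, "dy": 0.029, "dz": 0, "twist": 0}, {"dx": 0, "dy": 0.034, "dz": 0, "twist": 0}, {"dx": 0, "dy": 0.039, "dz": 0, "twist": 0}, {"dx": 0, "dy": 0.043, "dz": 0, "twist": 0}, {"dx": 0, "dy": 0.045, "dz": 0, "twist": 0}, {"dx": 0, "dy": 0.045, "dz": 0, "twist": 0}, {"dx": 0, "dy": 0.04, "dz": 0, "twist": 0}, {"dx": 0, "dy": 0.033, "dz": 0, "twist": 0}, {"dx": 0, "dy": 0.03, "dz": 0, "twist": 0}])

```text
t: 8.52
eef_pos: [0.5848, 0.0553, 0.1087]
ee_rot: [-2.68, 1.57, 0.033]
force: [0.6, -0.3, 0.4]
width: 0.0399
```

Next I'll raise the tool, back away towards the rear, and look.

Emit:
jog_arm(motion=[{"dx": -0.02, "dy": 0, "dz": 0, "twist": 0}, {"dx": -0.05, "dy": 0, "dz": 0, "twist": 0}, {"dx": -0.085, "dy": -0.01, "dz": 0, "twist": 0}, {"dx": -0.12, "dy": -0.03, "dz": 0, "twist": 0}, {"dx": -0.15, "dy": -0.06, "dz": 0, "twist": 0}, {"dx": -0.16, "dy": -0.09, "dz": 0, "twist": 0}, {"dx": -0.16, "dy": -0.1, "dz": 0, "twist": 0}, {"dx": -0.16, "dy": -0.1, "dz": 0, "twist": 0}, {"dx": -0.16, "dy": -0.1, "dz": 0, "twist": 0}, {"dx": -0.16, "dy": -0.1, "dz": 0, "twist": 0}])

```text
t: 9.35
eef_pos: [0.6249, 0.145, 0.2675]
ee_rot: [0.894, 1.569, -2.676]
force: [-1.4, 0.7, -0.5]
width: 0.0403
```

```bash
python3 - <<'E'
from h import *
s=arm.get_state(); c=cam("wrist"); f=np.ascontiguousarray(arm.grab_frame("wrist")[:,:,::-1]); cv2.imwrite("pics/wrist6.png",f)
g=arm.grab_frame("side")[:,:,::-1]
cv2.imwrite("pics/c6.png",cv2.resize(g[110:265,230:400],(658,600),interpolation=cv2.INTER_CUBIC))
o=np.array([.580,.0482]);a=np.radians(-24.6);R=np.array([[np.cos(a),-np.sin(a)],[np.sin(a),np.cos(a)]])
hsv=cv2.cvtColor(f,cv2.COLOR_BGR2HSV)
b=blob(hsv,(100,120,60),(125,255,255),(180,20,420,220)); r=cv2.approxPolyDP(b,5,True)[:,0]; w=ray(c,r,.114)[:,:2]
print(s['t'],s['eef_pos'],s['force'],r.tolist(),((w-o)@R*1000).round(1).tolist())
E
```

```text
9.35 [0.62494421 0.14500628 0.26749187] [-1.42063717  0.71068801 -0.509607  ] [[267, 20], [269, 59], [281, 64], [275, 65], [372, 60], [374, 20], [355, 26]] [[49.8, -54.7], [49.6, -22.3], [38.4, -18.0], [44.2, -17.1], [-48.0, -21.4], [-48.1, -54.7], [-30.9, -49.8]]
```

View pics/wrist6.png

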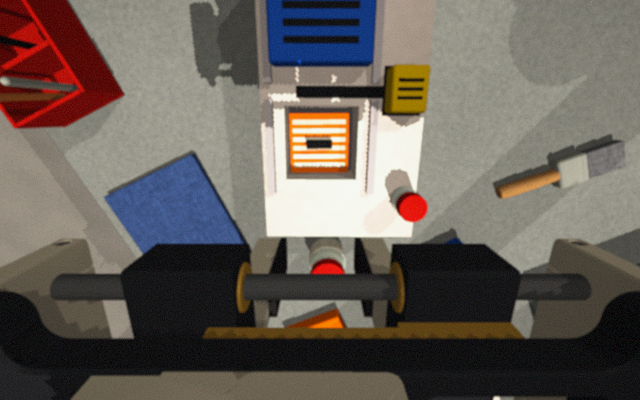

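View pics/c6.png

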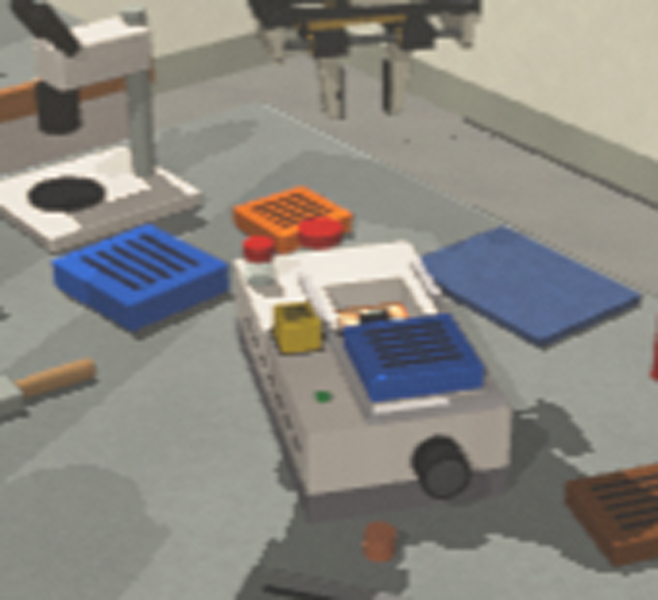

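The whole opening is clear: the orange filter is in place at wrist (320,142), and the cover lies flat on the ledge with its rear edge at y ≈ −20 mm, so its centre is near −68 mm. The tab is down, the jars are standing, and the robot is clear. I'm handing in.

```bash
python3 - <<'E'
from h import *
print(arm.job_done(), arm.get_state()['t'])
E
```

```text
the job is handed in; nothing more can be done
the job is handed in; nothing more can be done
```

I handed the job in with the tab pressed in, the cover on the ledge and the filter opening fully uncovered, at about 9.5 s on the robot's clock. `job_done` gives no verdict.

- **Tab:** I pressed the yellow tab with closed fingertips down to its solid stop. The force rose to 25 N with the tips at 0.118 m, the fully-in height. The last pictures still show the catch bar down.
- **Cover:** I pushed the small blue cover along its guides with two parted fingertips at about 3 N. It lies flat and square on the ledge, with its centre near extractor y = −68 mm against the −33 mm needed. It is not touching the stop bar.
- **Everything else:** The filter is in place. The jars, brush and coins look undisturbed, and the arm was raised clear of everything. I did not check the yellow tub or the loupe again in the last pictures.

**Disagreements and errors:**
- My measurements from the wrist camera and the fixed cameras differed by about 4 mm along y, so I aimed the tab press between them; this was well inside the margins.
- One move call was refused because its rows left out keys; nothing moved.

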